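# Load the red tape roll on the bare dispenser spindle

## Task

The next paper lanterns get a red border: put the roll of red paper tape onto the bare spindle of the empty dispenser stand, standing upright with the spindle through its core and fully down on the wooden base. Lower it gently and do not let it drop down the spindle; leave the yellow roll, and the green roll on the other stand, where they are.

Things in the scene. Friction and masses are not known exactly. Their poses are not given: they have to be found in the camera images.
- red_roll (a point): roll of red paper tape on a brown cardboard core, standing upright on the table: a plain tube, outside diameter 54 mm, through bore 28 mm, height 60 mm, 60 to 120 g, all round alike. The point is its centre, 30 mm above its underside; z runs along its axis. The roll to mount; it can be gripped across its outside, from above.
- bare_spindle (a point): dispenser stand without a roll: a round dark wooden base, diameter 90 mm and 14 mm thick, fixed to the table, with an upright fixed steel spindle in its middle, diameter 10 mm, rising 50 mm above the base's top, the last 7 mm tapering to 5 mm. The point is the foot of the spindle, on its axis at the level of the base's top, where the roll's underside comes to rest; z is up along the spindle.
- yellow_roll (a point): roll of yellow paper tape on a brown cardboard core, standing upright on the table: a plain tube, outside diameter 54 mm, through bore 28 mm, height 60 mm, 60 to 120 g, all round alike. The point is its centre, 30 mm above its underside; z runs along its axis. A bystander of the same shape.
- green_roll (a point): roll of green paper tape on a brown cardboard core, standing upright on the base of a second, identical stand (that stand's spindle through its core): a plain tube, outside diameter 54 mm, through bore 28 mm, height 60 mm, 60 to 120 g, all round alike. The point is its centre, 30 mm above its underside; z runs along its axis. A bystander of the same shape.

How it is judged:
By the outcome, as a careful person would: the job done as asked, in the order asked, and still so for the second after the job is handed in, with the robot touching nothing.
It also fails if it takes over 37 s, if anything falls off the work surface, if the arm or the gripper's body presses on something with over 40 N, if the wrist force passes 120 N, or if a joint passes its speed limit or range.

## Robot

A 6-joint arm with a two-finger parallel gripper is mounted at the origin on the work surface. World frame = base frame: x ahead of the robot, y to its left, z up, the work surface at z = 0. Lengths are in m, angles in rad, forces in N, time in s.
With the tool pointing down it reaches from about 0.375 to 0.75 m from the base axis. Payload 9 kg.
Tool frame: the origin (TCP) lies on the front face of the gripper's body, between the roots of the fingers; the fingertips stand bot.nose_length ahead of it and the grasp point (between the pads) lies 54 mm ahead of it (bot.nose_length is the distance from the TCP to the fingertips, in m); z points along the fingers, y is the line along which they close (so a half turn about z gives the same grasp; the last joint's range is limited). The gripper opens to 85 mm and grips with 20 to 120 N. Pads are 22 mm wide; open, the fingers measure 114 mm over their backs; the gripper's body (76 mm by 85 mm) begins 54 mm behind the grasp point. The pads swing forward as they close: fully open they stand 13 mm farther back than shut.
Start: joints at [1.053, 0.104, 0.097, 1.564, 0, 1.353], TCP at [0.177, 0.573, 0.304] pointing down, gripper open.
Joint ranges: [-2.99, 2.99], [-0.84, 1.86], [-1.1, 1.16], [-1.84, 2.11], [-1.51, 1.56], [-3.14, 3.14]. Speed limits (rad/s): [2.22, 2.22, 2.57, 3.14, 3.14, 3.14].

## Interface

Orientations are given as [roll, pitch, yaw] about the fixed x, y, z axes, in that order (R = Rz(yaw) Ry(pitch) Rx(roll)).
In Python, from bench import monitor, imaging, ticket, bot gives the robot as it stands. The module is installed in compiled form; this text tells all that it offers.
- The arm moves only by the shell command python3 -m crank 'ROWS'. ROWS is JSON, a list of rows, each a list of 7 numbers: the opening in per cent of the stroke, from 0 (shut) to 100 (fully open), then the shift along the tool's x, y, z in m, then the turn, a rotation vector about the tool's x, y, z in degrees. In form: [[fingers, dx, dy, dz, ax, ay, az], ...]. A call has 1 to 12 rows; each row shifts and turns the commanded pose from where the row before left it, along the tool's axes as they then stand; what a row does not reach is not made up. A row lasts 1/8 s, in which the tool goes at most 62.5 mm and 10.7 degrees, less where a joint would pass 70% of its speed; a pose out of reach is approached as far as the arm can. A call is refused whole if a number of a shift passes 0.0625 or a number of a turn 10.7, either way. A call with a gripper value outside its range is refused whole. The fingers move at their own pace and stop on an object; the grip force is fixed at half the most. Time passes only in rows, so rows that do not move let the fingers close. It gives the time, the measured TCP pose, the force, the opening and the grip force at its end, in the units of the state.
- monitor.get_obs(): the state, without advancing time (a new reading comes with each control period).
- imaging.get_image(name): name is "scene" or "top"; returns (picture, depth): 384x512x3 uint8, red, green, blue; 384x512 float32, m along the optical axis (not along the pixel's ray), 0 where there is no reading.
- imaging.camera_info(name): a dict with "vfov" (degrees; the focal length in pixels is half the picture's height over the tangent of half this angle, whatever the lens; pixels are square), "cx", "cy" (the principal point, pixels), "k1" (the pictures are not rectified: a ray, as slopes to the right and down, at radius r is drawn at 1 + k1 r^2 times it, then the intrinsics apply), "rvec" (rotation vector, rad) and "tvec" (3), from world to camera coordinates, as OpenCV has them. Camera axes: x right, y down, z forward; pixel columns grow to the right and rows downward; lengths in m; the calibration is good to about 2 mm. A picture is of the moment at which its call begins. camera_info takes no time and is no camera call.
- ticket.hand_in(): hands the job in; it is judged then, once.
The state is a dict: "clock": time; "joints": joint angles; "qd": joint speeds; "joint_efforts": joint torques, N m; "tcp_pos": TCP position; "tcp_rot": TCP orientation; "contact_force": force on the tool from outside, world axes, zero at the start; "ft_torque": the same for the moment, N m; "opening": finger opening in m; "grip_force": force on a finger pad.
Only numpy, scipy, OpenCV 4.12 (cv2) and the standard library are available. Lean on these libraries where they do the work, as an engineer would, in place of code of your own. Each camera call takes 0.05 s, during which the arm holds its last target. There are 200 camera calls.

## Working session

There is one attempt and no reset: what is moved stays moved. The work goes in short steps, Python scripts to look and compute and a shell command to move; the robot and the scene stay as the last step left them, time stands still between calls to the robot, and variables do not carry over. Pictures are saved under pics/ and viewed, at most 10 in all, crops included, and the job is handed in when it is done.

```bash
mkdir -p pics
cat > h.py <<'E'
import numpy as np,cv2
from bench import monitor,imaging,ticket,bot
def cam(n):
    c=imaging.camera_info(n);f=192/np.tan(np.radians(c["vfov"])/2)
    K=np.array([[f,0,c["cx"]],[0,f,c["cy"]],[0,0,1.]]);D=np.array([c["k1"],0,0,0,0.])
    R=cv2.Rodrigues(np.array(c["rvec"],float))[0];t=np.array(c["tvec"],float).ravel()
    return K,D,R,t
def pts(n,uv,depth=None,z=None):
    K,D,R,t=cam(n);uv=np.asarray(uv,float).reshape(-1,1,2)
    s=cv2.undistortPoints(uv,K,D).reshape(-1,2);r=np.c_[s,np.ones(len(s))]
    if depth is not None: return (r*np.asarray(depth)[:,None]-t)@R
    C=-R.T@t;d=r@R
    return C+d*((z-C[2])/d[:,2])[:,None]
E
cat > look.py <<'E'
from h import *
import sys
for n in ("scene","top"):
    p,d=imaging.get_image(n);cv2.imwrite(f"pics/{n}{sys.argv[1]}.png",p[...,::-1]);np.savez(f"{n}{sys.argv[1]}",p=p,d=d)
    print(n,imaging.camera_info(n))
o=monitor.get_obs();print(o,bot.nose_length)
E
python3 look.py 0
```

```text
scene {'vfov': 42.45637844752173, 'cx': 255.15250952214, 'cy': 194.4910229155499, 'k1': -0.14419298893307436, 'rvec': array([ 2.02151606,  1.53060344, -0.55848748]), 'tvec': array([-0.13599926, -0.37301777,  1.62231694])}
top {'vfov': 46.06344223759888, 'cx': 250.75052913345033, 'cy': 196.67775177731008, 'k1': -0.170759664871765, 'rvec': array([ 2.20617629, -2.19268681,  0.0624449 ]), 'tvec': array([-0.00991049,  0.55978133,  1.17963039])}
{'clock': 0.1, 'joints': array([1.05330385e+00, 1.04634281e-01, 9.65454917e-02, 1.56390300e+00,
       1.17997107e-05, 1.35317314e+00]), 'qd': array([ 0.00010692, -0.00311333,  0.00158413,  0.00071252,  0.0006633 ,
       -0.00046798]), 'joint_efforts': array([ 6.10415678e-03, -5.58213866e+01,  5.04714882e+01,  1.32661097e-02,
       -2.76340024e-04,  1.67627508e-05]), 'tcp_pos': array([0.17707266, 0.5730513 , 0.30320229]), 'tcp_rot': array([-3.14042794e+00, -2.69632874e-04,  2.84172320e+00]), 'contact_force': array([0.31147715, 0.47359579, 0.35673625]), 'ft_torque': array([ 0.03607493,  0.01795332, -0.04726875]), 'grip_force': 0.0, 'opening': 0.08559634872226962} 0.0726
```

View pics/scene0.png

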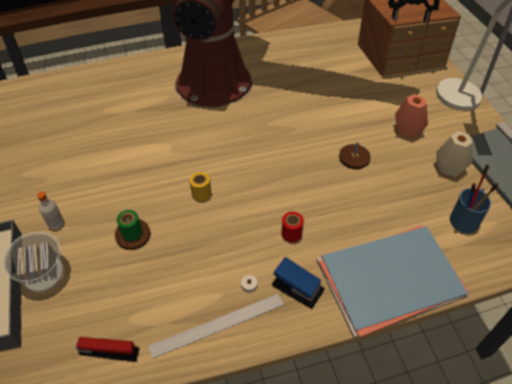

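View pics/top0.png

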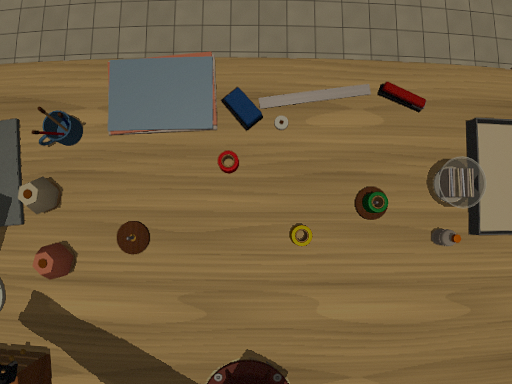

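The scene view shows the red roll at (292,226), the bare stand at (355,156), yellow at (200,187) and green at (129,228). In the top view they are at red (228,162), stand (133,237), yellow (301,235) and green (374,202). The arm is out of the way.

```bash
cat > meas.py <<'E'
from h import *
import sys
def blob(p,m,near):
    n,l,s,c=cv2.connectedComponentsWithStats(m.astype(np.uint8),connectivity=8)
    i=1+min(range(n-1),key=lambda i:np.hypot(*(c[i+1]-near))+(1e3 if s[i+1,4]<60 else 0))
    return l==i
def masks(p):
    h=cv2.cvtColor(p,cv2.COLOR_RGB2HSV).astype(int);H,S,V=h[...,0],h[...,1],h[...,2]
    return dict(red=((H<6)|(H>174))&(S>190)&(V>70),base=(S>80)&(V<110)&((H<18)|(H>172)),yellow=(H>21)&(H<32)&(S>200)&(V>60))
def run(k,items):
  for name,cn,near in items:
    q=np.load(f"{cn}{k}.npz");p,d=q["p"],q["d"]
    b=blob(p,masks(p)["base" if name=="base" else name],near)
    v,u=np.nonzero(b);g=d[v,u]>0
    P=pts(cn,np.c_[u,v][g],d[v,u][g])
    zt=.014 if name=="base" else .06
    T=P[abs(P[:,2]-zt)<.006]
    print(name,cn,"n",len(u),"px",u.mean().round(1),v.mean().round(1),"zmax",np.percentile(P[:,2],[5,50,98]).round(4),"ntop",len(T))
    if len(T)>10:
        # circle from the outer outline of the top face
        (c,r)=cv2.minEnclosingCircle((T[:,:2]*1000).astype(np.float32));print("  depth circle",np.round(c,1),round(r,1),"mean",(T[:,:2].mean(0)*1000).round(1))
    if cn=="top":
        e=max(cv2.findContours(b.astype(np.uint8),cv2.RETR_EXTERNAL,cv2.CHAIN_APPROX_NONE)[0],key=len).reshape(-1,2)
        (c,r)=cv2.minEnclosingCircle((pts(cn,e,z=zt)[:,:2]*1000).astype(np.float32));print("  outline circle",np.round(c,1),round(r,1))
if __name__=="__main__":
  run("0",[("red","top",(228,162)),("red","scene",(292,226)),("base","top",(133,237)),("base","scene",(355,156)),("yellow","top",(301,235)),("yellow","scene",(200,187))])
  for k in ("top",):
    p=np.load("top0.npz")["p"];a=cv2.resize(p[205:270,100:170],None,fx=5,fy=5,interpolation=0);b=cv2.resize(p[130:195,195:265],None,fx=5,fy=5,interpolation=0)
    cv2.imwrite("pics/crop.png",np.hstack([a,b])[...,::-1])
E
python3 meas.py
```

```text
red top n 186 px 228.1 161.2 zmax [0.0469 0.0591 0.0634] ntop 173
  depth circle [649.3  53.2] 26.1 mean [648.8  53.2]
  outline circle [648.8  52.9] 26.6
red scene n 379 px 291.9 228.6 zmax [0.0085 0.0483 0.0615] ntop 163
  depth circle [652.4  52.2] 26.7 mean [656.   51.2]
base top n 846 px 132.8 237.0 zmax [0.0071 0.013  0.0186] ntop 787
  depth circle [449.2 309.2] 45.1 mean [449.8 307.7]
  outline circle [450.7 307.3] 45.7
base scene n 594 px 354.2 156.9 zmax [0.0035 0.0129 0.0201] ntop 510
  depth circle [452.6 307.5] 46.7 mean [455.4 303.7]
yellow top n 187 px 301.3 235.2 zmax [0.0552 0.0591 0.064 ] ntop 183
  depth circle [ 460.7 -136. ] 26.9 mean [ 459.9 -135.4]
  outline circle [ 460.3 -135.5] 26.3Traceback (most recent call last):
  File "meas.py", line 26, in <module>
    run("0",[("red","top",(228,162)),("red","scene",(292,226)),("base","top",(133,237)),("base","scene",(355,156)),("yellow","top",(301,235)),("yellow","scene",(200,187))])
    ~~~^^^^^^^^^^^^^^^^^^^^^^^^^^^^^^^^^^^^^^^^^^^^^^^^^^^^^^^^^^^^^^^^^^^^^^^^^^^^^^^^^^^^^^^^^^^^^^^^^^^^^^^^^^^^^^^^^^^^^^^^^^^^^^^^^^^^^^^^^^^^^^^^^^^^^^^^^^^^^^^^^^^^^
  File "meas.py", line 13, in run
    b=blob(p,masks(p)["base" if name=="base" else name],near)
  File "meas.py", line 5, in blob
    i=1+min(range(n-1),key=lambda i:np.hypot(*(c[i+1]-near))+(1e3 if s[i+1,4]<60 else 0))
        ~~~^^^^^^^^^^^^^^^^^^^^^^^^^^^^^^^^^^^^^^^^^^^^^^^^^^^^^^^^^^^^^^^^^^^^^^^^^^^^^^
ValueError: min() iterable argument is empty
```

Red is at (0.650, 0.053) and the spindle at (0.4505, 0.3075). Sizes and heights agree between the two cameras. I'm keeping the yaw and moving above the red roll: the total tool shift is x -0.605, y -0.357.

```bash
cat > rel.py <<'E'
from h import *
import sys
from scipy.spatial.transform import Rotation as R
o=monitor.get_obs();t=np.array(list(map(float,sys.argv[1:4])))
r=R.from_euler("xyz",o["tcp_rot"]);print(o["clock"],"tcp",o["tcp_pos"].round(4),o["tcp_rot"].round(4),"tool shift",r.inv().apply(t-o["tcp_pos"]).round(4),"F",o["contact_force"].round(1),"open",round(o["opening"],4),"axis tilt deg",np.degrees(np.arccos(-r.as_matrix()[2,2])).round(2))
E
python3 -m crank '[[100,-0.02,-0.012,0,0,0,0],[100,-0.04,-0.024,0,0,0,0],[100,-0.05,-0.03,0,0,0,0],[100,-0.05,-0.03,0,0,0,0],[100,-0.05,-0.03,0,0,0,0],[100,-0.05,-0.03,0,0,0,0],[100,-0.05,-0.03,0,0,0,0],[100,-0.05,-0.03,0,0,0,0],[100,-0.05,-0.03,0,0,0,0],[100,-0.05,-0.03,0,0,0,0],[100,-0.05,-0.03,0,0,0,0],[100,-0.04,-0.024,0,0,0,0]]'
python3 -m crank '[[100,-0.035,-0.018,0,0,0,0],[100,-0.02,-0.009,0,0,0,0],[100,0,0,0,0,0,0],[100,0,0,0,0,0,0]]'
python3 rel.py 0.650 0.053 0.09
```

```text
clock: 1.6
tcp_pos: [0.6063, 0.0935, 0.3033]
tcp_rot: [-3.141, -0.001, 2.841]
contact_force: [-0.1, 0.8, 0.3]
opening: 0.0849
grip_force: 0.0
clock: 2.1
tcp_pos: [0.6493, 0.054, 0.3036]
tcp_rot: [3.142, -0.001, 2.842]
contact_force: [0.0, -0.4, 0.7]
opening: 0.0853
grip_force: 0.0
2.1 tcp [0.6493 0.054  0.3036] [ 3.1415e+00 -9.0000e-04  2.8421e+00] tool shift [-0.0011 -0.0007  0.2136] F [ 0.  -0.4  0.7] open 0.0853 axis tilt deg 0.05
```

Tracking is accurate, so I'm descending, slowing at the end, then closing.

```bash
python3 -m crank '[[100,-0.001,-0.001,0.025,0,0,0],[100,0,0,0.035,0,0,0],[100,0,0,0.035,0,0,0],[100,0,0,0.03,0,0,0],[100,0,0,0.025,0,0,0],[100,0,0,0.02,0,0,0],[100,0,0,0.018,0,0,0],[100,0,0,0.014,0,0,0],[100,0,0,0.008,0,0,0],[100,0,0,0.004,0,0,0],[100,0,0,0,0,0,0],[100,0,0,0,0,0,0]]'
python3 look.py 1 | tail -1 | head -c 60; python3 rel.py 0.650 0.053 0.09
```

```text
clock: 3.6
tcp_pos: [0.6508, 0.0522, 0.0906]
tcp_rot: [3.141, 0.001, 2.842]
contact_force: [0.1, 0.6, -0.5]
opening: 0.0855
grip_force: 0.0
       -1.78632531e-04,  5.82276652e-05]), 'tcp_pos': array(3.7 tcp [0.6508 0.0522 0.0905] [3.1414e+00 8.0000e-04 2.8417e+00] tool shift [0.001  0.0005 0.0005] F [ 0.2  1.  -0.3] open 0.0855 axis tilt deg 0.05
```

View pics/scene1.png

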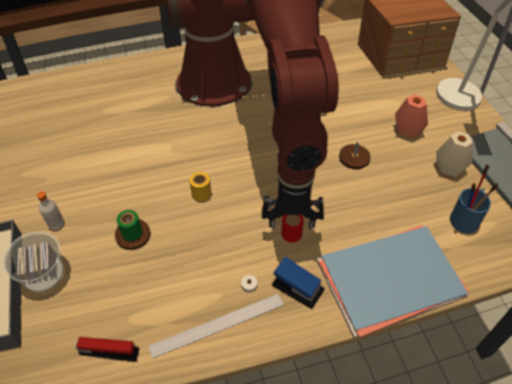

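The fingers straddle the roll, with the roll at (292,228) and the fingertips at about (266,218) and (316,218). Closing and lifting.

```bash
python3 -m crank '[[0,0,0,0,0,0,0],[0,0,0,0,0,0,0],[0,0,0,0,0,0,0],[0,0,0,0,0,0,0],[0,0,0,0,0,0,0],[0,0,0,0,0,0,0],[0,0,0,0,0,0,0],[0,0,0,0,0,0,0]]'
python3 -m crank '[[0,0,0,-0.005,0,0,0],[0,0,0,-0.015,0,0,0],[0,0,0,-0.025,0,0,0],[0,0,0,-0.03,0,0,0],[0,0,0,-0.03,0,0,0],[0,0,0,-0.02,0,0,0],[0,0,0,-0.01,0,0,0],[0,0,0,0,0,0,0],[0,0,0,0,0,0,0]]'
python3 look.py 2 | tail -1 | head -c 10; python3 rel.py 0.4505 0.3075 0.225
python3 - <<'E'
from meas import *
run("2",[("red","scene",(292,190))])
E
```

```text
clock: 4.7
tcp_pos: [0.6508, 0.0522, 0.0905]
tcp_rot: [3.141, 0.001, 2.842]
contact_force: [-0.1, -0.4, 5.8]
opening: 0.0533
grip_force: 63.1
clock: 5.82
tcp_pos: [0.65, 0.0523, 0.2235]
tcp_rot: [-3.141, -0.002, 2.842]
contact_force: [0.2, 0.1, -1.0]
opening: 0.0534
grip_force: 62.9
       -1.5.925 tcp [0.65   0.0523 0.2236] [-3.1414e+00 -1.9000e-03  2.8418e+00] tool shift [ 0.2659  0.1849 -0.001 ] F [-0.7 -0.5 -0.9] open 0.0536 axis tilt deg 0.11
red scene n 459 px 294.3 195.4 zmax [0.141  0.173  0.1934] ntop 0
```

View pics/scene2.png

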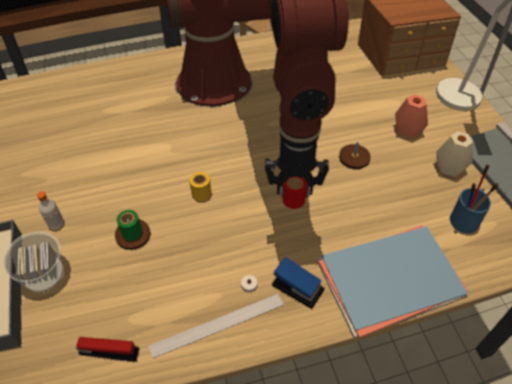

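The roll is held straight, with its underside at about 0.133. Moving over the spindle.

```bash
python3 -m crank '[[0,0.013,0.009,0,0,0,0],[0,0.026,0.018,0,0,0,0],[0,0.036,0.025,0,0,0,0],[0,0.04,0.028,0,0,0,0],[0,0.04,0.028,0,0,0,0],[0,0.04,0.028,0,0,0,0],[0,0.034,0.0235,0,0,0,0],[0,0.023,0.016,0,0,0,0],[0,0.014,0.0095,0,0,0,0],[0,0,0,0,0,0,0],[0,0,0,0,0,0,0],[0,0,0,0,0,0,0]]'
python3 look.py 3 | tail -1 | head -c 10; python3 rel.py 0.4505 0.3075 0.1045
python3 - <<'E'
from meas import *
run("3",[("red","scene",(355,130)),("red","top",(125,237))])
q=np.load("scene3.npz");p,d=q["p"],q["d"];b=blob(p,masks(p)["red"],(355,130));v,u=np.nonzero(b)
P=pts("scene",np.c_[u,v],d[v,u]);P=P[(P[:,2]>.13)&(P[:,2]<.2)]
A=np.c_[2*P[:,:2],np.ones(len(P))];s=np.linalg.lstsq(A,(P[:,:2]**2).sum(1),rcond=None)[0]
print("cyl fit",s[:2],"r",np.sqrt(s[2]+s[:2]@s[:2]),P.mean(0),"zrange",np.percentile(P[:,2],[1,99]))
cv2.imwrite("pics/c3.png",cv2.resize(p[90:210,270:420],None,fx=4,fy=4)[...,::-1])
E
```

```text
clock: 7.42
tcp_pos: [0.4515, 0.3069, 0.2248]
tcp_rot: [-3.142, 0.0, 2.841]
contact_force: [-0.5, -0.2, -1.1]
opening: 0.0531
grip_force: 62.9
       -3.7.525 tcp [0.4514 0.307  0.2248] [-3.1416 -0.      2.8407] tool shift [0.001  0.0002 0.1203] F [-0.2  0.4 -0.8] open 0.053 axis tilt deg 0.0
red scene n 342 px 362.4 117.0 zmax [0.1437 0.1729 0.1946] ntop 0
red top n 354 px 404.4 93.9 zmax [0.0387 0.0452 0.0516] ntop 1
  outline circle [ 831.5 -412.5] 59.3
cyl fit [0.45565816 0.30251529] r 0.021384243529352507 [0.46885021 0.2957922  0.17166876] zrange [0.14145828 0.19575081]
```

View pics/c3.png

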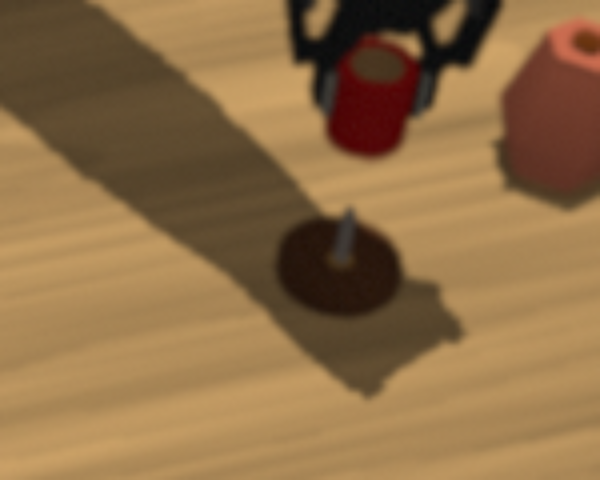

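The crop shows the roll level in the grip, directly above the stand, with the spindle at crop (345,235). Corrected for its known radius, the roll centre is about (0.451, 0.305), within about 3 mm of the spindle against 9 mm clearance. Lowering slowly.

```bash
python3 -m crank '[[0,0.001,0,0.01,0,0,0],[0,0,0,0.018,0,0,0],[0,0,0,0.016,0,0,0],[0,0,0,0.01,0,0,0],[0,0,0,0.008,0,0,0],[0,0,0,0.008,0,0,0],[0,0,0,0.008,0,0,0],[0,0,0,0.008,0,0,0],[0,0,0,0.008,0,0,0],[0,0,0,0.008,0,0,0],[0,0,0,0.006,0,0,0],[0,0,0,0.004,0,0,0]]'
python3 -m crank '[[0,0,0,0.002,0,0,0],[0,0,0,0.002,0,0,0],[0,0,0,0,0,0,0],[0,0,0,0,0,0,0]]'
python3 rel.py 0.4505 0.3075 0.1045
```

```text
clock: 9.02
tcp_pos: [0.4499, 0.3078, 0.1125]
tcp_rot: [-3.142, -0.0, 2.842]
contact_force: [0.0, -0.2, -0.7]
opening: 0.0533
grip_force: 62.9
clock: 9.52
tcp_pos: [0.4501, 0.3079, 0.1091]
tcp_rot: [3.141, 0.0, 2.842]
contact_force: [0.4, -0.7, -0.6]
opening: 0.0531
grip_force: 62.9
9.525 tcp [0.4501 0.3079 0.1091] [3.1414e+00 2.0000e-04 2.8418e+00] tool shift [-0.0005 -0.0003  0.0046] F [ 0.4 -0.7 -0.6] open 0.0531 axis tilt deg 0.02
```

Free of contact. Down in 1 mm steps, watching for touch.

```bash
python3 -m crank '[[0,0,0,0.001,0,0,0],[0,0,0,0.001,0,0,0],[0,0,0,0.001,0,0,0],[0,0,0,0,0,0,0]]'
python3 -m crank '[[0,0,0,0.001,0,0,0],[0,0,0,0,0,0,0]]'
python3 -m crank '[[0,0,0,0.0005,0,0,0],[0,0,0,0,0,0,0]]'
```

```text
clock: 10.02
tcp_pos: [0.4499, 0.3078, 0.1058]
tcp_rot: [-3.142, -0.0, 2.842]
contact_force: [0.2, 0.3, -1.0]
opening: 0.0531
grip_force: 62.9
clock: 10.28
tcp_pos: [0.45, 0.3079, 0.1048]
tcp_rot: [-3.142, -0.0, 2.842]
contact_force: [-0.2, -0.2, -0.6]
opening: 0.0532
grip_force: 62.9
clock: 10.52
tcp_pos: [0.45, 0.3079, 0.1045]
tcp_rot: [3.141, 0.0, 2.842]
contact_force: [-0.9, -0.7, 0.2]
opening: 0.053
grip_force: 63.1
```

```bash
python3 -m crank '[[0,0,0,0.0005,0,0,0],[0,0,0,0,0,0,0],[0,0,0,0,0,0,0]]'
python3 rel.py 0.4505 0.3075 0.1045
```

```text
clock: 10.9
tcp_pos: [0.4501, 0.3079, 0.1045]
tcp_rot: [3.141, 0.0, 2.842]
contact_force: [-2.0, -1.3, 4.6]
opening: 0.0531
grip_force: 63.4
10.9 tcp [0.4501 0.3079 0.1045] [3.1415e+00 3.0000e-04 2.8418e+00] tool shift [-0.0005 -0.0003 -0.    ] F [-2.  -1.3  4.6] open 0.0531 axis tilt deg 0.02
```

It is seated: 5 N at the expected height. Releasing, then withdrawing straight up.

```bash
python3 -m crank '[[70,0,0,0,0,0,0],[80,0,0,0,0,0,0],[100,0,0,0,0,0,0],[100,0,0,0,0,0,0],[100,0,0,0,0,0,0],[100,0,0,0,0,0,0]]'
python3 -m crank '[[100,0,0,-0.005,0,0,0],[100,0,0,-0.012,0,0,0],[100,0,0,-0.02,0,0,0],[100,0,0,-0.03,0,0,0],[100,0,0,-0.03,0,0,0],[100,0,0,-0.03,0,0,0],[100,0,0,-0.03,0,0,0],[100,0.01,-0.02,-0.02,0,0,0],[100,0.01,-0.04,0,0,0,0],[100,0.01,-0.04,0,0,0,0],[100,0.01,-0.04,0,0,0,0],[100,0,-0.03,0,0,0,0]]'
python3 look.py 4 | tail -1 | head -c 10
python3 - <<'E'
from meas import *
run("4",[("red","scene",(355,145)),("red","top",(129,237)),("yellow","top",(301,235))])
a=cv2.resize(np.load("scene4.npz")["p"][90:210,290:420],None,fx=3,fy=3);b=cv2.resize(np.load("top4.npz")["p"][180:300,80:210],None,fx=3,fy=3)
cv2.imwrite("pics/c4.png",np.hstack([a,b])[...,::-1])
E
```

```text
clock: 11.65
tcp_pos: [0.45, 0.3079, 0.1039]
tcp_rot: [3.141, 0.0, 2.842]
contact_force: [1.3, -0.5, 0.5]
opening: 0.0856
grip_force: 0.0
clock: 13.15
tcp_pos: [0.3607, 0.1564, 0.2826]
tcp_rot: [3.141, 0.002, 2.842]
contact_force: [0.6, -0.4, 0.6]
opening: 0.0854
grip_force: 0.0
        -0red scene n 352 px 355.2 148.9 zmax [0.0205 0.0538 0.0755] ntop 54
  depth circle [462.2 298.4] 22.6 mean [468.9 295.3]
red top n 202 px 127.3 238.2 zmax [0.0144 0.0726 0.0765] ntop 3
  outline circle [448.9 310.4] 27.4
yellow top n 189 px 301.2 235.0 zmax [0.0555 0.0591 0.0636] ntop 184
  depth circle [ 460.3 -136.1] 26.6 mean [ 460.3 -135.6]
  outline circle [ 462.1 -134.3] 28.2
```

View pics/c4.png

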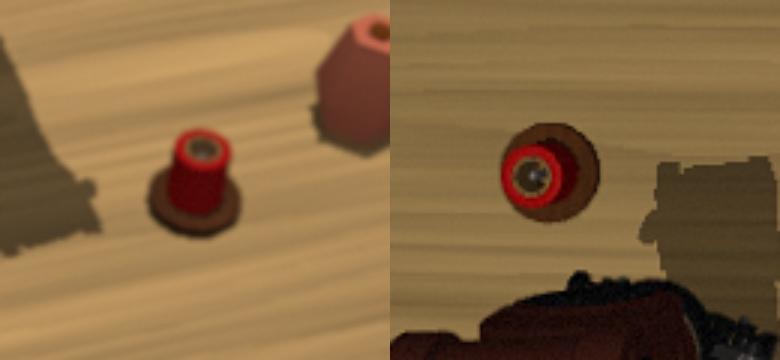

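The red roll stands upright on the base with the spindle visible in its bore, at crop (205,150) and (533,175). Its top is at 0.074, so it is fully down, and the yellow roll has not moved. Handing in.

```bash
python3 -c "
from bench import ticket
print(ticket.hand_in())"
```

```text
the job is handed in; nothing more can be done
None
```

The red roll is on the bare spindle, upright and fully down on the base. I lowered it gently until it touched, left the yellow and green rolls alone, and handed the job in at about 13 s.

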